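Turn the retaining ring of a shaft-seal housing to its mark with a pin spanner

TASK

Pick up the orange-handled pin spanner, lower both of its pins fully into the two holes of the brass retaining ring, and only then turn the ring with it clockwise (seen from above) until the red mark on the ring lines up with the red mark on the housing. Let go, leaving the spanner standing flat on the ring with both pins still in the holes. The blue-handled spanner is too small for this ring: leave it in its rest.

Things in the scene. Friction and masses are not known exactly. Their poses are not given: they have to be found in the camera images.
- spanner_grip (a point): Centre of the upright orange handle (36 x, 24 y, 60 mm tall; grip from above across the 24) of the loose 0.3 kg spanner. Bridge bar along x, 130 x 30 x 10, underside 40 mm below this point; from it two tapered pins, 12 long, 12 dia (tip 6), point down at x = +-53. Half a turn makes no difference. Stands in a grey rest, underside 23 mm above bench, pins in an open slot: lift straight up.
- small_grip (a point): Bystander: centre of the blue handle of the smaller spanner. Same shape and handle size, but its pins are at x = +-32 mm and do not fit the ring. Stands upright in a like grey rest; the two rests may change places.
- ring_top (a point): Centre of the top face (59 mm above bench) of the brass ring, 144 mm dia, 14 thick, turning on a round aluminium housing fixed to the bench; axes turn with the ring. Two 24 mm through holes at x = +-53 mm; red mark near the rim towards -y. Spanner seated: handle centre 40 mm above this point. Pins fit loosely: the spanner turns about 6 degrees from centred before the ring follows.
- ring (a joint): Ring angle, rad: 0 when its red mark meets the red mark on the housing rim, growing clockwise seen from above. Starts at -1.05 to -0.6. Light friction (0.12 N m), stays where left, can go past the mark, to 0.6.
Things that resemble listed ones, but are neither listed nor needed, are in the scene too. What is shaped like the part that bears spanner_grip but turquoise is not meant.

How it is judged:
By the outcome, as a careful person would: the job done as asked, in the order asked, and still so for the second after the job is handed in, with the robot touching nothing.
It also fails if it takes over 48 s, if anything falls off the work surface, if the arm or the gripper's body presses on something with over 40 N, if the wrist force passes 120 N, or if a joint passes its speed limit or range.

ROBOT

A 6-joint arm with a two-finger parallel gripper is mounted at the origin on the work surface. World frame = base frame: x ahead of the robot, y to its left, z up, the work surface at z = 0. Lengths are in m, angles in degrees, forces in N, time in s.
With the tool pointing down it reaches from about 0.3 to 0.75 m from the base axis. Payload 8.5 kg.
Tool frame: the origin (TCP) lies at the very end of the fingers, on their centre line; the grasp point (between the pads) lies 19 mm behind it (env.grasp_offset is the distance from the TCP to the grasp point, in m); y points along the fingers, z is the direction in which the jaws open and shut, and the axes are right-handed (so a half turn about y gives the same grasp; the last joint's range is limited). The gripper opens to 85 mm and grips with 20 to 120 N. Pads are 22 mm wide; open, the fingers measure 114 mm over their backs; the gripper's body (76 mm by 85 mm) begins 54 mm behind the grasp point. The pads swing forward as they close: fully open they stand 13 mm farther back than shut.
Start: joints at [-78.856, 21.807, 74.336, -0, 83.858, -12.336], TCP at [0.219, -0.504, 0.231] pointing down, gripper open.
Joint ranges: [-178.18, 178.18], [-50.72, 133.34], [12.68, 142.11], [-81.47, 261.47], [9.98, 163.14], [-165.26, 165.26]. Speed limits (degrees/s): [136.94, 136.94, 180, 180, 180, 180].

INTERFACE

Orientations are given as a 3x3 rotation matrix whose columns are the frame's x, y, z axes.
In Python, from rig import env gives the robot as it stands. The module is installed in compiled form; this text tells all that it offers.
- The arm moves only by the shell command python3 -m pendant 'ROWS' [FORCE]. ROWS is JSON, a list of rows, each a list of 3 entries, a list of its own where there are three numbers: the shift along the world's x, y, z as a fraction of full scale, then the turn about the world's z as a fraction of full scale, then the opening, from 0 (shut) to 1 (fully open). A call has 1 to 12 rows; each row shifts and turns the commanded pose from where the row before left it; what a row does not reach is not made up. Full scale, the value 1, is 30 mm for a shift and 5 degrees for a turn. A row lasts 1/12 s, in which the tool goes at most 41.7 mm and 7.16 degrees, less where a joint would pass 70% of its speed; a pose out of reach is approached as far as the arm can. A call with a number of a shift or a turn outside -1 to 1 is refused whole. A call with a gripper value outside its range is refused whole. The fingers move at their own pace and stop on an object; FORCE is the grip in N (left out, the last holds). Time passes only in rows, so rows that do not move let the fingers close. It gives the time, the measured TCP pose, the force and the opening at its end, in the units of the state.
- env.observe(): the state, without advancing time (a new reading comes with each control period).
- env.get_image(name): name is "scene" or "side" or "wrist"; returns (picture, depth): 384x512x3 uint8, red, green, blue; 384x512 float32, m along the optical axis (not along the pixel's ray), 0 where there is no reading.
- env.camera_model(name): a dict with "camera_matrix" (3x3 intrinsics, pixels), "R" (3x3) and "t" (3): a world point X has camera coordinates R X + t; the wrist camera has in their place "tool_from_camera" (4x4, takes a point from camera to tool coordinates, whose origin is the TCP and whose axes are the tool frame's). Camera axes: x right, y down, z forward; pixel columns grow to the right and rows downward; lengths in m; the calibration is good to about 2 mm. A picture is of the moment at which its call begins: read the wrist's pose just before it. camera_model takes no time and is no camera call.
- env.close_job(): hands the job in, once; it reports no verdict.
The state is a dict: "time_s": time; "q": joint angles; "qvel": joint speeds; "joint_efforts": joint torques, N m; "position": TCP position; "tool_rot": TCP orientation; "ft_force": force on the tool from outside, world axes, zero at the start; "wrist_torque": the same for the moment, N m; "grip_width": finger opening in m.
Only numpy, scipy, OpenCV 4.12 (cv2) and the standard library are available. Lean on these libraries where they do the work, as an engineer would, in place of code of your own. Each camera call takes 0.05 s, during which the arm holds its last target.

## Working session

There is one attempt and no reset: what is moved stays moved. The work goes in short steps, Python scripts to look and compute and a shell command to move; the robot and the scene stay as the last step left them, time stands still between calls to the robot, and variables do not carry over. Pictures are saved under pics/ and viewed, and the job is handed in when it is done.

```bash
mkdir -p pics
python3 - <<'E'
from rig import env
import cv2,numpy as np
s=env.observe();print(s['time_s'],s['position'],np.round(s['tool_rot'],3).tolist(),s['grip_width'],env.grasp_offset,s['ft_force'])
for n in("scene","side"):
    p,d=env.get_image(n);cv2.imwrite(f'pics/{n}0.png',p[:,:,::-1]);np.savez(f'{n}0.npz',p=p,d=d)
    m=env.camera_model(n);print(n,m)
E
```

```text
0.0 [ 0.21907708 -0.50416398  0.23072014] [[-0.917, -0.0, 0.398], [-0.398, 0.001, -0.917], [-0.0, -1.0, -0.001]] 0.08532740727365098 0.0187 [-0.32401646 -1.28368852  0.8554759 ]
scene {'camera_matrix': array([[474.95246048,   0.        , 253.86637044],
       [  0.        , 474.95246048, 189.41942988],
       [  0.        ,   0.        ,   1.        ]]), 'R': array([[-0.23809647,  0.97123849,  0.0024223 ],
       [ 0.5873912 ,  0.14598267, -0.79602804],
       [-0.77348668, -0.18810863, -0.6052549 ]]), 't': array([ 0.2068997 , -0.21735909,  1.63850454])}
side {'camera_matrix': array([[417.78297883,   0.        , 252.95662192],
       [  0.        , 417.78297883, 193.65215284],
       [  0.        ,   0.        ,   1.        ]]), 'R': array([[-0.99792989, -0.06420053, -0.00377128],
       [-0.02971173,  0.51225723, -0.85831797],
       [ 0.05703633, -0.85642911, -0.51310431]]), 't': array([0.50126655, 0.13324003, 0.93829004])}
```

View pics/scene0.png

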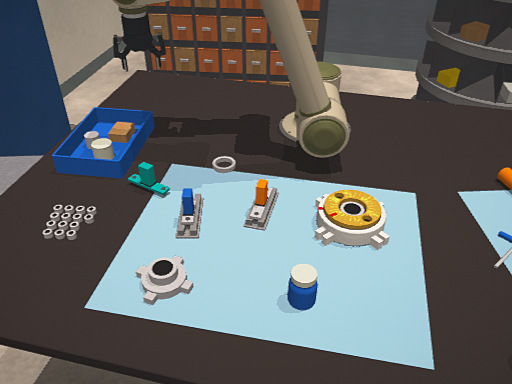

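View pics/side0.png

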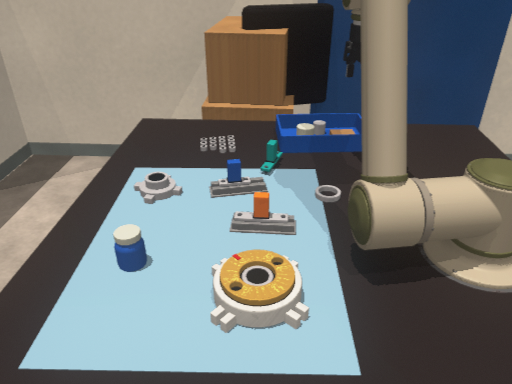

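The scene view shows the orange spanner at about (262,195), the blue one at (188,205) and the brass ring at (352,210). In the side view they are at (261,208), (234,172) and (257,275). Next I'll segment these by colour and back-project them.

```bash
cat > h.py <<'E'
import numpy as np,cv2
from rig import env
def world(n,d,pose=None):
    m=env.camera_model(n);K=m['camera_matrix'];v,u=np.mgrid[0:384,0:512]
    c=np.stack([(u-K[0,2])/K[0,0]*d,(v-K[1,2])/K[1,1]*d,d],-1)
    if n=='wrist':
        T=m['tool_from_camera'];t=c@T[:3,:3].T+T[:3,3];return t@np.array(pose[1]).T+pose[0]
    return (c-m['t'])@m['R']
def hsv(p): return cv2.cvtColor(p,cv2.COLOR_RGB2HSV).astype(int)
E
python3 - <<'E'
from h import *
for n in('scene','side'):
    z=np.load(n+'0.npz');p,d=z['p'],z['d'];W=world(n,d);H=hsv(p)
    ok=(d>0)
    inb=ok&(W[...,0]>.2)&(W[...,0]<.85)&(abs(W[...,1])<.5)&(W[...,2]>.01)&(W[...,2]<.2)
    o=inb&(H[...,0]>=5)&(H[...,0]<=15)&(H[...,1]>200)&(W[...,2]>.07)
    print(n,'orange',o.sum(),W[o].min(0),W[o].max(0))
    t=o&(W[...,2]>W[o][:,2].max()-.004);print(' top',t.sum(),W[t].mean(0),np.ptp(W[t],axis=0), cv2.minAreaRect((W[t][:,:2]*1000).astype(np.float32)))
    g=inb&(H[...,0]>=16)&(H[...,0]<=28)&(H[...,1]>150)&(abs(W[...,2]-.059)<.006)
    P=W[g];print(' brass',g.sum(),np.median(P,axis=0),cv2.minEnclosingCircle((P[:,:2]*1000).astype(np.float32)),cv2.fitEllipse(cv2.convexHull((P[:,:2]*1000).astype(np.float32))))
    r=inb&((H[...,0]<=4)|(H[...,0]>=175))&(H[...,1]>150)
    for q in np.argwhere(r): print('  red',q[::-1],W[tuple(q)].round(4))
    # spanner bar
    c=W[t].mean(0)
    b=inb&(np.hypot(W[...,0]-c[0],W[...,1]-c[1])<.09)&(abs(W[...,2]-.033)<.004)
    print(' bar',b.sum(),cv2.minAreaRect((W[b][:,:2]*1000).astype(np.float32)))
    x=[cv2.resize(p[a:b_,c_:d_],None,fx=5,fy=5,interpolation=cv2.INTER_CUBIC) for a,b_,c_,d_ in [((170,250,235,395),(185,305,190,310))[n=='side']]]
    cv2.imwrite(f'pics/{n}0c.png',x[0][:600,:,::-1])
E
```

```text
scene orange 75 [ 0.47790092 -0.08228233  0.07021889] [ 0.5095325  -0.06243073  0.09618094]
 top 8 [ 0.49801538 -0.0678474   0.09376641] [0.02795564 0.01603434 0.00391529] ((495.7773132324219, -66.30956268310547), (10.708359718322754, 29.618608474731445), 59.352027893066406)
 brass 1259 [0.49304475 0.1629147  0.05968181] ((485.6770935058594, 158.9436798095703), 73.4471206665039) ((486.00494384765625, 160.43328857421875), (141.1918487548828, 145.35401916503906), 89.51673126220703)
  red [318 207] [0.4907 0.0763 0.0464]
  red [319 207] [0.4907 0.0788 0.047 ]
  red [320 207] [0.4912 0.0814 0.0479]
  red [321 207] [0.4924 0.0839 0.0494]
  red [322 207] [0.4918 0.0864 0.0493]
  red [318 208] [0.4954 0.0769 0.047 ]
  red [319 208] [0.4945 0.0793 0.0468]
  red [320 208] [0.4939 0.0818 0.0468]
  red [321 208] [0.4934 0.0843 0.0469]
  red [322 208] [0.4926 0.0868 0.0468]
  red [323 208] [0.4972 0.0895 0.0509]
  red [333 213] [0.5233 0.1166 0.0612]
  red [334 213] [0.5253 0.1191 0.0633]
  red [335 213] [0.5199 0.1214 0.0594]
  red [331 214] [0.5279 0.1122 0.0608]
  red [332 214] [0.5293 0.1147
[... 949 characters left out ...]
603]
  red [234 256] [0.5328 0.1156 0.0599]
  red [235 256] [0.5308 0.1156 0.0601]
  red [236 256] [0.5288 0.1149 0.0595]
  red [237 256] [0.5266 0.1165 0.061 ]
  red [235 257] [0.5304 0.1195 0.0607]
  red [236 257] [0.5284 0.1194 0.0607]
  red [237 257] [0.5265 0.1178 0.0595]
  red [238 257] [0.5243 0.1197 0.0612]
  red [239 257] [0.5224 0.1184 0.0602]
  red [236 258] [0.528  0.1226 0.0607]
  red [237 258] [0.5259 0.1239 0.062 ]
  red [238 258] [0.5241 0.1222 0.0606]
  red [239 258] [0.5219 0.1239 0.0622]
  red [237 259] [0.5257 0.1259 0.0611]
  red [238 259] [0.5237 0.1258 0.0611]
 bar 362 ((488.9715270996094, -72.47146606445312), (33.89252853393555, 129.46343994140625), 88.78758239746094)
```

```bash
python3 -m pendant '[[[0.6,0.96,0],-0.3,1],[[0.6,0.96,0],-0.3,1],[[0.6,0.96,0],-0.3,1],[[0.6,0.96,0],-0.3,1],[[0.6,0.96,0],-0.3,1],[[0.6,0.96,0],-0.3,1],[[0.6,0.96,0],-0.3,1],[[0.6,0.96,0],-0.3,1],[[0.6,0.96,0],-0.3,1],[[0.6,0.96,0],-0.3,1],[[0.6,0.96,0],-0.3,1],[[0.6,0.96,0],-0.3,1]]' 60
python3 -m pendant '[[[0.6,0.96,0],-0.3,1],[[0.6,0.96,0],-0.3,1],[[0.6,0.96,0],-0.5,1],[[0,0,0],0,1],[[0,0,0],0,1]]'
python3 - <<'E'
from h import *
s=env.observe();p,d=env.get_image('wrist');cv2.imwrite('pics/w1.png',p[:,:,::-1]);np.savez('w1.npz',p=p,d=d,pos=s['position'],R=s['tool_rot'])
print(env.camera_model('wrist'),s['position'],s['tool_rot'],s['q'],s['time_s'])
E
```

```text
time_s: 1.1
position: [0.4356, -0.1572, 0.2312]
tool_rot: [[-0.996, -0.0, 0.094], [-0.094, 0.0, -0.996], [0.0, -1.0, -0.0]]
ft_force: [0.3, -0.7, 0.3]
grip_width: 0.0853
time_s: 1.52
position: [0.4894, -0.0712, 0.2309]
tool_rot: [[-1.0, -0.001, 0.003], [-0.003, 0.0, -1.0], [0.001, -1.0, -0.0]]
ft_force: [0.3, -1.0, -0.1]
grip_width: 0.0853
{'camera_matrix': array([[345.09692683,   0.        , 250.05454647],
       [  0.        , 345.09692683, 193.89670532],
       [  0.        ,   0.        ,   1.        ]]), 'tool_from_camera': array([[-1.00595783e-03,  9.53153946e-01,  3.02483956e-01,
        -7.70044556e-02],
       [-1.21488106e-03, -3.02485051e-01,  9.53153355e-01,
        -1.43024096e-01],
       [ 9.99998756e-01,  5.91350056e-04,  1.46225588e-03,
         8.23907825e-04],
       [ 0.00000000e+00,  0.00000000e+00,  0.00000000e+00,
         1.00000000e+00]])} [ 0.48936267 -0.07119038  0.23088568] [[-9.99995295e-01 -8.94797146e-04  2.93421749e-03]
 [-2.93439149e-03  1.93207659e-04 -9.99995676e-01]
 [ 8.94226363e-04 -9.99999581e-01 -1.95832435e-04]] [-2.20176322e+01  1.62777906e+01  8.28393551e+01 -9.07066465e-03
  8.09345334e+01  6.78156775e+01] 1.5167
```

View pics/w1.png

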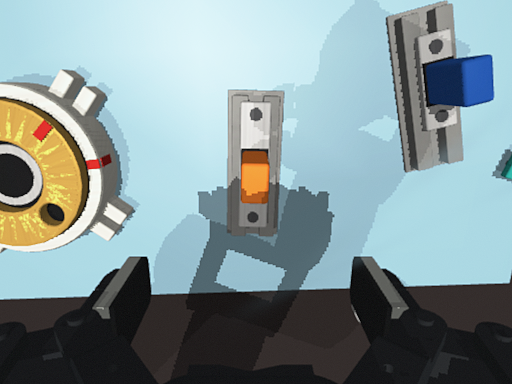

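View pics/side0c.png

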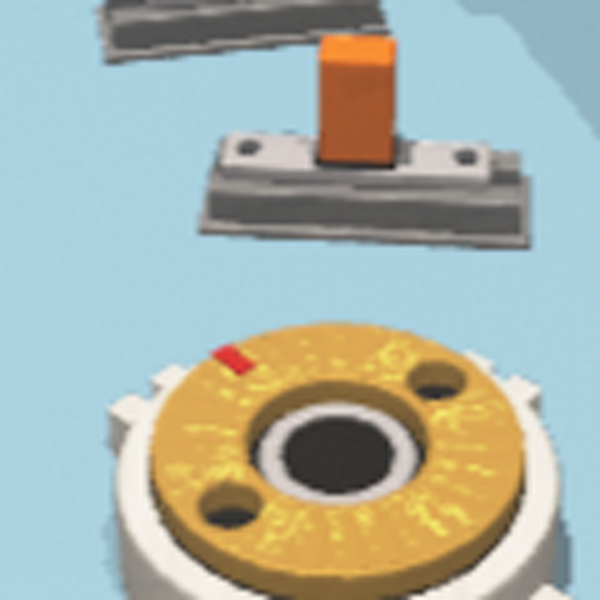

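The wrist view shows the orange handle at (255,183) with its bar vertical in the image. The ring mark is at (43,130) and the housing mark at (98,162). I'll measure from it.

Run:
```python
from h import *
z=np.load('w1.npz');p,d=z['p'],z['d'];W=world('wrist',d,(z['pos'],z['R']));H=hsv(p);v,u=np.mgrid[0:384,0:512]
rect=lambda m:cv2.minAreaRect((W[m][:,:2]*1000).astype(np.float32))
o=(H[...,0]>=3)&(H[...,0]<=15)&(H[...,1]>180)&(u>220)&(u<290)&(v<240)&(v>130)
zt=np.percentile(W[o][:,2],95);t=o&(abs(W[...,2]-zt)<.003);print('top',zt,t.sum(),rect(t))
b=(abs(u-255)<40)&(v<240)&(v>80)&(H[...,1]<60)&(abs(W[...,2]-.033)<.004);print('bar',np.median(W[b][:,2]),rect(b))
bx=W[b]
for s in(-1,1):
  pass
print('median bar y at ends',[np.median(bx[(abs(bx[:,0]-x)<.006)][:,1]) for x in(.435,.46,.52,.54)])
r=((H[...,0]<=4)|(H[...,0]>=175))&(H[...,1]>150)&(u<140)&(W[...,2]>.03)
n,l=cv2.connectedComponents(r.astype(np.uint8))
for i in range(1,n):
  if (l==i).sum()>15: print('red',W[l==i].mean(0),(l==i).sum(),u[l==i].mean(),v[l==i].mean())
g=(H[...,0]>=16)&(H[...,0]<=28)&(H[...,1]>120)&(u<140)&(abs(W[...,2]-.059)<.005);P=W[g];
c=cv2.convexHull((P[:,:2]*1000).astype(np.float32))[:,0]
c=c[P[:,:2].max() if 0 else slice(None)]
# rim pts: with u>3
from scipy.optimize import least_squares
hull=c[c[:,1]<190*1]; 
hull=hull[hull[:,1]<np.max(c[:,1])-8]
f=least_squares(lambda q:np.hypot(hull[:,0]-q[0],hull[:,1]-q[1])-q[2],[485,162,72],loss='soft_l1').x;print('ring fit',f,np.median(P[:,2]),len(hull))
```

```text
top 0.09412903112703085 495 ((487.012939453125, -76.28567504882812), (23.145008087158203, 35.31924819946289), 89.47382354736328)
bar 0.033368448079367424 ((486.19818115234375, -76.65170288085938), (29.983518600463867, 130.10719299316406), 88.81185913085938)
median bar y at ends [np.float64(-0.0757649448106551), np.float64(-0.06216796826831733), np.float64(-0.07720124126598996), np.float64(-0.0779804931815513)]
red [0.52603729 0.11494577 0.0601821 ] 189 42.12698412698413 130.31746031746033
red [0.49352482 0.07240943 0.03776956] 57 103.89473684210526 160.7017543859649
red [0.49286664 0.07877417 0.04957676] 115 92.41739130434783 163.9391304347826
ring fit [482.66959986 157.87367624  71.76386668] 0.05905131855574357 33
```

```bash
python3 -m pendant '[[[-0.1,-0.17,-1],-0.28,1],[[0,0,-1],0,1],[[0,0,-1],0,1],[[0,0,-1],0,1],[[0,0,-1],0,1],[[0,0,-0.8],0,1],[[0,0,-0.34],0,1],[[0,0,0],0,1],[[0,0,0],0,1]]' 60
python3 -m pendant '[[[0,0,0],0,0],[[0,0,0],0,0],[[0,0,0],0,0],[[0,0,0],0,0],[[0,0,0],0,0],[[0,0,0],0,0],[[0,0,0],0,0],[[0,0,0],0,0]]' 60
```

```text
time_s: 2.32
position: [0.4858, -0.0785, 0.0472]
tool_rot: [[-1.0, -0.001, -0.026], [0.026, 0.0, -1.0], [0.001, -1.0, -0.0]]
ft_force: [1.1, -0.6, 0.8]
grip_width: 0.0856
time_s: 2.98
position: [0.4862, -0.0772, 0.0476]
tool_rot: [[-1.0, 0.001, -0.024], [0.024, 0.0, -1.0], [-0.001, -1.0, -0.0]]
ft_force: [-1.0, 3.0, 5.7]
grip_width: 0.0235
```

```bash
python3 -m pendant '[[[0,0,0.5],0,0],[[0,0,1],0,0],[[0,0,1],0,0],[[0,0,1],0,0],[[0,0,1],0,0],[[0,0,0.5],0,0],[[0,0.6,0],0,0],[[0,1,0],0,0],[[0,1,0],0,0],[[0,1,0],0,0],[[0,0.6,0],0,0],[[0,0,0],0,0]]'
python3 -m pendant '[[[0,0,0],0,0],[[0,0,0],0,0]]'
python3 - <<'E'
from h import *
s=env.observe();p,d=env.get_image('wrist');cv2.imwrite('pics/w2.png',p[:,:,::-1]);np.savez('w2.npz',p=p,d=d,pos=s['position'],R=s['tool_rot'])
E
```

```text
time_s: 3.98
position: [0.4853, 0.0514, 0.1967]
tool_rot: [[-1.0, -0.001, -0.021], [0.021, 0.001, -1.0], [0.001, -1.0, -0.001]]
ft_force: [-0.1, -0.3, -2.3]
grip_width: 0.0232
time_s: 4.15
position: [0.486, 0.048, 0.1968]
tool_rot: [[-1.0, -0.001, -0.025], [0.025, -0.0, -1.0], [0.001, -1.0, 0.0]]
ft_force: [-1.0, -0.4, -2.6]
grip_width: 0.0236
```

View pics/w2.png

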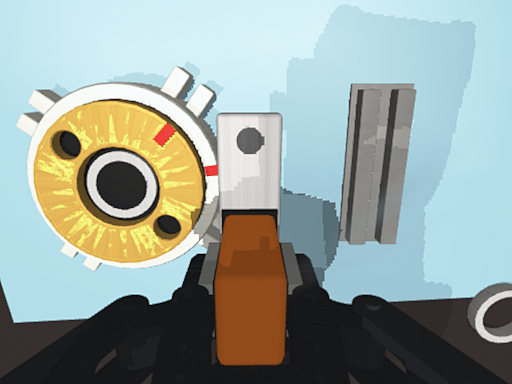

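The spanner is held clear of its rest, and the whole ring is in view: holes at (67,143) and (168,224), ring mark at (166,133), housing mark at (211,170), pin head at (250,140).

```bash
cat > ring.py <<'E'
from h import *
from scipy.optimize import least_squares
import sys
z=np.load(sys.argv[1]);p,d=z['p'],z['d'];pose=(z['pos'],z['R']);W=world('wrist',d,pose);H=hsv(p);v,u=np.mgrid[0:384,0:512]
def plane(uv,h):
    m=env.camera_model('wrist');K=m['camera_matrix'];T=m['tool_from_camera'];R=pose[1]@T[:3,:3];o=pose[1]@T[:3,3]+pose[0]
    uv=np.atleast_2d(uv);r=np.c_[(uv[:,0]-K[0,2])/K[0,0],(uv[:,1]-K[1,2])/K[1,1],np.ones(len(uv))]@R.T
    return o+r*((h-o[2])/r[:,2])[:,None]
g=(H[...,0]>=16)&(H[...,0]<=30)&(H[...,1]>100)&(abs(W[...,2]-.059)<.004)&(u<215)
P=W[g];zz=np.median(P[:,2]);print('z',zz)
cs,hi=cv2.findContours(g.astype(np.uint8),cv2.RETR_CCOMP,cv2.CHAIN_APPROX_NONE)
def fit(q):
    c=plane(q,.059)[:,:2];return least_squares(lambda f:np.hypot(c[:,0]-f[0],c[:,1]-f[1])-f[2],[*c.mean(0),.03],loss='soft_l1',f_scale=.001).x
for c,h in zip(cs,hi[0]):
    if len(c)>30: print('contour',h[3],len(c),c[:,0].mean(0),fit(c[:,0]).round(4))
big=cv2.convexHull(max(cs,key=len));f=fit(big[:,0]);print('hull',f)
r=((H[...,0]<=4)|(H[...,0]>=175))&(H[...,1]>150)&(u<222)
n,l=cv2.connectedComponents(r.astype(np.uint8))
for i in range(1,n):
  m=l==i
  if m.sum()>15:
    w=W[m].mean(0);q=plane([u[m].mean(),v[m].mean()],.059 if w[2]>.055 else .0475)[0];print('red',w,q,m.sum(),'angle',np.degrees(np.arctan2(q[1]-f[1],q[0]-f[0])))
E
python3 ring.py w2.npz
python3 - <<'E'
from h import *
z=np.load('w2.npz');p,d=z['p'],z['d'];pose=(z['pos'],z['R']);W=world('wrist',d,pose);v,u=np.mgrid[0:384,0:512]
b=(u>222)&(u<278)&(v>118)&(v<205);print('bar z',np.median(W[b][:,2]),cv2.minAreaRect((W[b&(abs(W[...,2]-np.median(W[b][:,2]))<.004)][:,:2]*1000).astype(np.float32)))
H=hsv(p);k=b&(H[...,2]<150)&(abs(u-250)<17)&(abs(v-140)<17);print('pin head',W[k].mean(0),k.sum(),pose[0])
rows=[]
for vv in (125,160,175,190,200):
  m=(H[vv,:,1]<40)&(abs(W[vv,:,2]-np.median(W[b][:,2]))<.005)&(u[vv]>205)&(u[vv]<300);w=W[vv][m];print(vv,w[:,0].mean(),w[:,1].min(),w[:,1].max(),(w[:,1].min()+w[:,1].max())/2)
E
```

```text
z 0.059218921799242236
contour -1 474 [119.23628692 180.51054852] [0.4828 0.1578 0.0711]
contour 0 73 [167.45205479 225.65753425] [0.4462 0.1201 0.0117]
contour 0 238 [118.44117647 186.22268908] [0.4831 0.1573 0.0345]
contour 0 83 [ 67.09638554 144.27710843] [0.5199 0.1949 0.0116]
contour 0 60 [164.26666667 134.68333333] [0.5264 0.1155 0.0086]
hull [0.48278432 0.15784789 0.07146255]
red [0.52664364 0.11420423 0.06385176] [0.52605263 0.11537911 0.059     ] 232 angle -44.4657126610802
red [0.49248216 0.08039197 0.04669324] [0.49268325 0.08029438 0.0475    ] 118 angle -82.72609830428529
bar z 0.18275269824038637 ((527.860107421875, 45.93880081176758), (26.191286087036133, 40.9264030456543), 88.6922607421875)
pin head [0.53891481 0.04587412 0.18445137] 554 [0.48599865 0.04800365 0.19680465]
125 0.545570298862884 0.0314259087260368 0.060376298947405434 0.04590110383672112
160 0.5295819362163265 0.03194852344020885 0.06074714851318268 0.04634783597669576
175 0.5223956934141692 0.03198177060897622 0.06130398292462454 0.04664287676680038
190 0.5150525872970383 0.031922647178175854 0.06108498994965788 0.04650381856391687
200 0.5100381132321407 0.03232372475947483 0.06127534294487787 0.04679953385217635
```

```bash
python3 -m pendant '[[[0,0.2,0],0.6,0],[[0,0.4,0],0.94,0],[[0,0.4,0],0.94,0],[[-0.02,0.4,0],0.94,0],[[-0.02,0.4,0],0.94,0],[[-0.02,0.4,0],0.94,0],[[-0.02,0.4,0],0.94,0],[[-0.02,0.4,0],0.94,0],[[-0.02,0.4,0],0.94,0],[[0,0.2,0],0.76,0],[[0,0.07,0],0.5,0],[[0,0,0],0,0]]'
python3 -m pendant '[[[0,0,-0.5],0,0],[[0,0,-1],0,0],[[0,0,-0.8],0,0],[[0,0,-0.4],0,0],[[0,0,0],0,0],[[0,0,0],0,0]]'
python3 - <<'E'
from h import *
s=env.observe();p,d=env.get_image('wrist');cv2.imwrite('pics/w3.png',p[:,:,::-1]);np.savez('w3.npz',p=p,d=d,pos=s['position'],R=s['tool_rot'])
print(np.degrees(np.arctan2(s['tool_rot'][1][2],s['tool_rot'][0][2])),s['q'])
p,d=env.get_image('side');cv2.imwrite('pics/s3.png',p[:,:,::-1])
E
```

```text
time_s: 5.2
position: [0.4827, 0.1581, 0.1969]
tool_rot: [[-0.701, -0.0, 0.714], [-0.714, -0.0, -0.701], [0.0, -1.0, -0.0]]
ft_force: [0.5, 0.2, -2.9]
grip_width: 0.0236
time_s: 5.7
position: [0.4828, 0.1579, 0.1161]
tool_rot: [[-0.703, -0.001, 0.712], [-0.712, -0.0, -0.703], [0.001, -1.0, -0.0]]
ft_force: [-0.4, 0.2, -3.2]
grip_width: 0.0234
-44.63602832750984 [ 4.73448412e+00  2.45390498e+01  9.11903712e+01 -7.71701994e-03
  6.43138219e+01  4.93738525e+01]
```

View pics/w3.png

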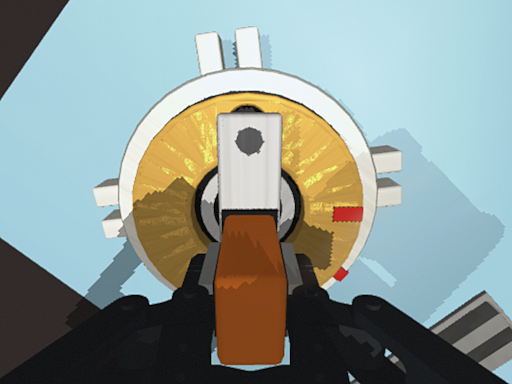

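View pics/s3.png

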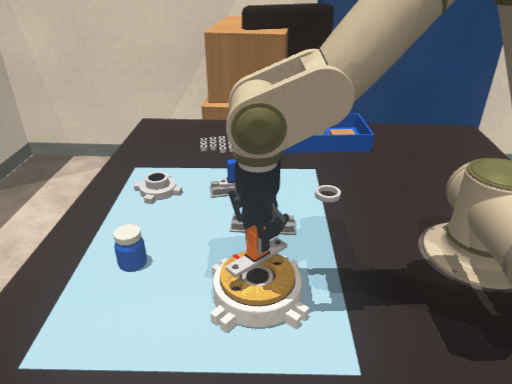

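The bar is centred on the ring, and the dark edge of the hole shows at (247,108), right behind the bar. I'll lower it.

```bash
python3 -m pendant '[[[0,0,-0.4],0,0],[[0,0,-0.3],0,0],[[0,0,-0.2],0,0],[[0,0,-0.1],0,0],[[0,0,0],0,0],[[0,0,0],0,0]]'
python3 -m pendant '[[[0,0,-0.03],0,0],[[0,0,-0.03],0,0],[[0,0,0],0,0],[[0,0,0],0,0]]'
```

```text
time_s: 6.3
position: [0.4827, 0.1585, 0.0864]
tool_rot: [[-0.701, 0.0, 0.713], [-0.713, -0.0, -0.701], [-0.0, -1.0, 0.0]]
ft_force: [-0.1, -0.4, -2.9]
grip_width: 0.023
time_s: 6.63
position: [0.4826, 0.1586, 0.0844]
tool_rot: [[-0.701, 0.0, 0.713], [-0.713, 0.0, -0.701], [-0.0, -1.0, 0.0]]
ft_force: [-0.7, 0.1, -3.7]
grip_width: 0.0234
```

```bash
python3 -m pendant '[[[0,0,-0.03],0,0],[[0,0,0],0,0],[[0,0,0],0,0]]'
python3 -m pendant '[[[0,0,-0.02],0,0],[[0,0,0],0,0],[[0,0,0],0,0]]'
python3 -m pendant '[[[0,0,-0.02],0,0],[[0,0,0],0,0],[[0,0,0],0,0]]'
```

```text
time_s: 6.88
position: [0.4826, 0.1586, 0.0836]
tool_rot: [[-0.701, 0.0, 0.713], [-0.713, 0.0, -0.701], [-0.0, -1.0, 0.0]]
ft_force: [0.0, -0.4, -1.2]
grip_width: 0.0236
time_s: 7.13
position: [0.4827, 0.1586, 0.0835]
tool_rot: [[-0.701, 0.001, 0.713], [-0.713, 0.0, -0.701], [-0.001, -1.0, 0.001]]
ft_force: [-2.9, 0.3, 6.0]
grip_width: 0.0234
time_s: 7.38
position: [0.4827, 0.1586, 0.0835]
tool_rot: [[-0.701, 0.001, 0.713], [-0.713, 0.0, -0.701], [-0.001, -1.0, 0.001]]
ft_force: [-5.3, -1.0, 11.4]
grip_width: 0.0232
```

```bash
python3 -m pendant '[[[0,0,0.02],0,0],[[0,0,0],-0.3,0],[[0,0,0],-0.6,0],[[0,0,0],-0.8,0],[[0,0,0],-0.8,0],[[0,0,0],-0.8,0],[[0,0,0],-0.8,0],[[0,0,0],-0.8,0],[[0,0,0],-0.8,0],[[0,0,0],-0.6,0],[[0,0,0],-0.3,0],[[0,0,0],-0.1,0]]'
python3 -m pendant '[[[0,0,0],-0.2,0],[[0,0,0],0,0],[[0,0,0],0,0]]'
python3 - <<'E'
from h import *
s=env.observe();p,d=env.get_image('wrist');cv2.imwrite('pics/w4.png',p[:,:,::-1]);np.savez('w4.npz',p=p,d=d,pos=s['position'],R=s['tool_rot'])
print(np.degrees(np.arctan2(s['tool_rot'][1][2],s['tool_rot'][0][2])),s['wrist_torque'])
p,d=env.get_image('side');cv2.imwrite('pics/s4.png',cv2.resize(p[185:305,190:310,::-1],None,fx=5,fy=5,interpolation=cv2.INTER_CUBIC))
p,d=env.get_image('scene');cv2.imwrite('pics/c4.png',cv2.resize(p[170:250,290:400,::-1],None,fx=7,fy=7,interpolation=cv2.INTER_CUBIC))
E
```

```text
time_s: 8.38
position: [0.4818, 0.1588, 0.0835]
tool_rot: [[-0.978, -0.001, 0.207], [-0.207, 0.0, -0.978], [0.001, -1.0, -0.0]]
ft_force: [-6.1, 0.7, 9.4]
grip_width: 0.0234
time_s: 8.63
position: [0.4818, 0.1588, 0.0835]
tool_rot: [[-0.982, -0.001, 0.19], [-0.19, 0.0, -0.982], [0.001, -1.0, -0.0]]
ft_force: [-7.0, 0.4, 10.0]
grip_width: 0.0233
-79.02150980126055 [ 0.05610149  0.85255496 -0.11961814]
```

View pics/w4.png

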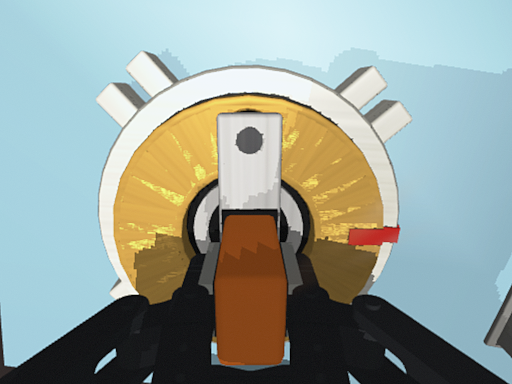

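View pics/c4.png

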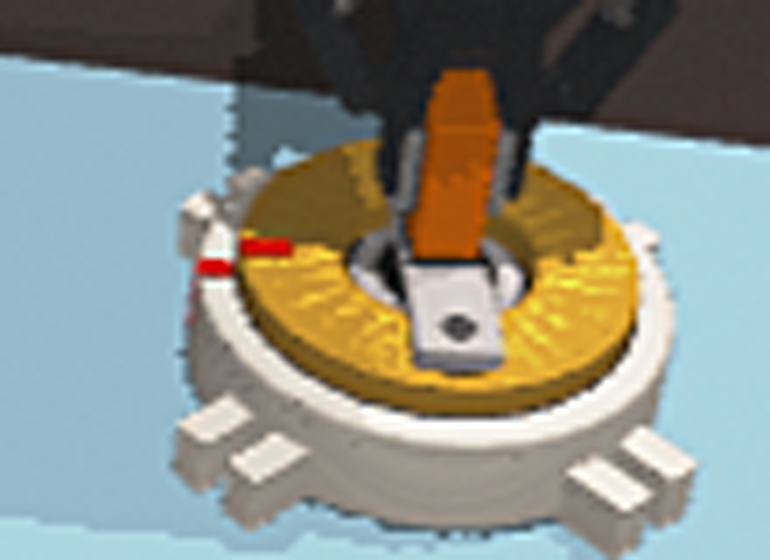

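View pics/s4.png

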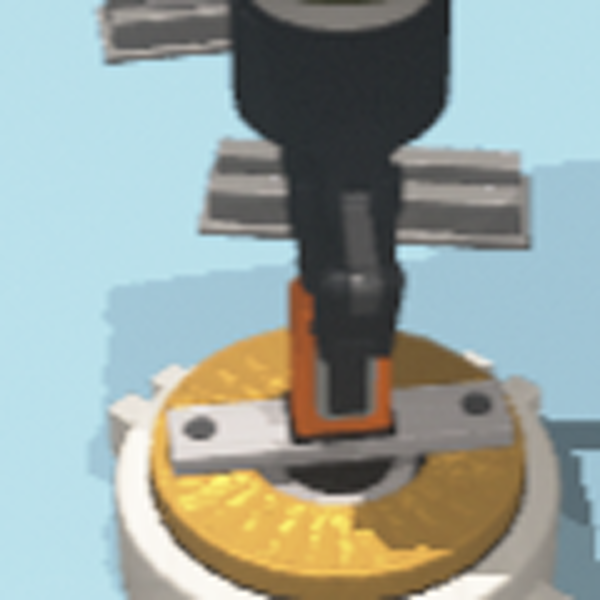

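The marks are nearly aligned in the wrist view, at about (345–400,236). I'll measure the angle of each one.

```bash
cat > marks.py <<'E'
from h import *
import sys
z=np.load(sys.argv[1]);p,d=z['p'],z['d'];pose=(z['pos'],z['R']);W=world('wrist',d,pose);H=hsv(p);v,u=np.mgrid[0:384,0:512]
m=env.camera_model('wrist');K=m['camera_matrix'];T=m['tool_from_camera'];R=pose[1]@T[:3,:3];o=pose[1]@T[:3,3]+pose[0]
def plane(uv,h):
    uv=np.atleast_2d(uv);r=np.c_[(uv[:,0]-K[0,2])/K[0,0],(uv[:,1]-K[1,2])/K[1,1],np.ones(len(uv))]@R.T
    return o+r*((h-o[2])/r[:,2])[:,None]
from scipy.optimize import least_squares
g=(H[...,0]>=16)&(H[...,0]<=30)&(H[...,1]>100)&(abs(W[...,2]-.059)<.004)&(v<330)
hull=cv2.convexHull(np.argwhere(g)[:,::-1].astype(np.int32))[:,0]
hull=hull[hull[:,1]<260]
c=plane(hull,.059)[:,:2];f=least_squares(lambda q:np.hypot(c[:,0]-q[0],c[:,1]-q[1])-.0715,[.483,.158],loss='soft_l1',f_scale=.001).x
print('centre',f)
r=((H[...,0]<=4)|(H[...,0]>=175))&(H[...,1]>150)&(W[...,2]>.035)&(np.hypot(W[...,0]-.483,W[...,1]-.158)<.1)
for nm,s,h in(('ring',r&(W[...,2]>.0555),.059),('house',r&(abs(W[...,2]-.0475)<.004),.0475)):
    uv=np.c_[u[s],v[s]];q=plane(uv,h)[:,:2]
    for c0 in(f,[.4829,.1577]):
        e=q-c0;rad=np.hypot(*e.T);a=np.degrees(np.arctan2(e[:,1],e[:,0]));print(nm,len(q),'rad',rad.min().round(4),rad.max().round(4),'ang mean',a.mean().round(2),'mid',((np.percentile(a,2)+np.percentile(a,98))/2).round(2),'z',np.median(W[s][:,2]).round(4))
E
python3 marks.py w4.npz;python3 marks.py w2.npz
```

```text
centre [0.48247277 0.15910715]
ring 592 rad 0.0536 0.1879 ang mean -68.94 mid 25.24 z 0.0606
ring 592 rad 0.0521 0.1867 ang mean -69.12 mid 24.95 z 0.0606
house 211 rad 0.0765 0.0851 ang mean -82.21 mid -82.29 z 0.0469
house 211 rad 0.075 0.0836 ang mean -82.38 mid -82.46 z 0.0469
centre [0.48254642 0.15798419]
ring 258 rad 0.0517 0.1222 ang mean -44.69 mid -0.97 z 0.0604
ring 258 rad 0.0513 0.1227 ang mean -43.35 mid 0.65 z 0.0604
house 118 rad 0.0724 0.0839 ang mean -82.74 mid -82.87 z 0.0468
house 118 rad 0.0721 0.0835 ang mean -82.97 mid -83.11 z 0.0468
```

```bash
sed -i "s/r&(W\[...,2\]>.0555)/r\&(abs(W[...,2]-.06)<.0045)\&(W[...,1]<.14)/" marks.py; python3 marks.py w4.npz;python3 marks.py w2.npz
```

```text
centre [0.48247277 0.15910715]
ring 547 rad 0.0536 0.0719 ang mean -79.7 mid -79.78 z 0.0606
ring 547 rad 0.0521 0.0705 ang mean -79.86 mid -79.95 z 0.0606
house 211 rad 0.0765 0.0851 ang mean -82.21 mid -82.29 z 0.0469
house 211 rad 0.075 0.0836 ang mean -82.38 mid -82.46 z 0.0469
centre [0.48254642 0.15798419]
ring 229 rad 0.0517 0.0694 ang mean -44.49 mid -44.56 z 0.0603
ring 229 rad 0.0513 0.069 ang mean -44.53 mid -44.61 z 0.0603
house 118 rad 0.0724 0.0839 ang mean -82.74 mid -82.87 z 0.0468
house 118 rad 0.0721 0.0835 ang mean -82.97 mid -83.11 z 0.0468
```

```bash
python3 -m pendant '[[[0,0,0],-0.25,0],[[0,0,0],-0.25,0],[[0,0,0],0,0],[[0,0,0],0,0],[[0,0,0],0,0]]'
python3 - <<'E'
from h import *
s=env.observe();p,d=env.get_image('wrist');cv2.imwrite('pics/w5.png',p[:,:,::-1]);np.savez('w5.npz',p=p,d=d,pos=s['position'],R=s['tool_rot'])
print(np.degrees(np.arctan2(s['tool_rot'][1][2],s['tool_rot'][0][2])),s['wrist_torque'])
E
python3 marks.py w5.npz
```

```text
time_s: 9.2
position: [0.4818, 0.1588, 0.0835]
tool_rot: [[-0.989, -0.001, 0.147], [-0.147, 0.0, -0.989], [0.001, -1.0, -0.0]]
ft_force: [-6.3, 0.7, 9.1]
grip_width: 0.0235
-81.51888432791877 [ 0.03585101  0.82559789 -0.06719366]
centre [0.4824625  0.15904983]
ring 531 rad 0.0536 0.0719 ang mean -82.24 mid -82.27 z 0.0605
ring 531 rad 0.0522 0.0705 ang mean -82.48 mid -82.52 z 0.0605
house 220 rad 0.0761 0.085 ang mean -82.26 mid -82.43 z 0.0469
house 220 rad 0.0747 0.0836 ang mean -82.45 mid -82.62 z 0.0469
```

View pics/w5.png

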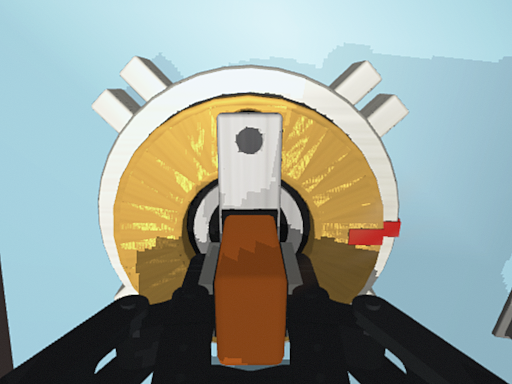

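The ring mark is at -82.3° and the housing mark at -82.3°, so they are aligned. I'll ease the preload and let go.

```bash
python3 -m pendant '[[[0,0,0.015],0,0],[[0,0,0],0,0],[[0,0,0],0,0]]'
python3 -m pendant '[[[0,0,0],0,0.5],[[0,0,0],0,0.5],[[0,0,0],0,0.5],[[0,0,0],0,0.5],[[0,0,0],0,0.5],[[0,0,0],0,0.5]]' 20
python3 - <<'E'
from h import *
s=env.observe();p,d=env.get_image('wrist');cv2.imwrite('pics/w6.png',p[:,:,::-1]);np.savez('w6.npz',p=p,d=d,pos=s['position'],R=s['tool_rot'])
E
python3 marks.py w6.npz
```

```text
time_s: 9.5
position: [0.4822, 0.1587, 0.0835]
tool_rot: [[-0.989, -0.001, 0.148], [-0.148, 0.0, -0.989], [0.001, -1.0, -0.0]]
ft_force: [-3.8, 0.8, 6.4]
grip_width: 0.0233
time_s: 10.0
position: [0.4826, 0.1585, 0.0832]
tool_rot: [[-0.989, 0.0, 0.147], [-0.147, -0.0, -0.989], [-0.0, -1.0, 0.0]]
ft_force: [-0.2, -0.2, 0.2]
grip_width: 0.0427
centre [0.48247481 0.15910361]
ring 497 rad 0.0539 0.0719 ang mean -82.07 mid -82.26 z 0.0606
ring 497 rad 0.0524 0.0704 ang mean -82.28 mid -82.49 z 0.0606
house 234 rad 0.076 0.0851 ang mean -82.14 mid -82.26 z 0.0469
house 234 rad 0.0745 0.0836 ang mean -82.31 mid -82.43 z 0.0469
```

View pics/w6.png

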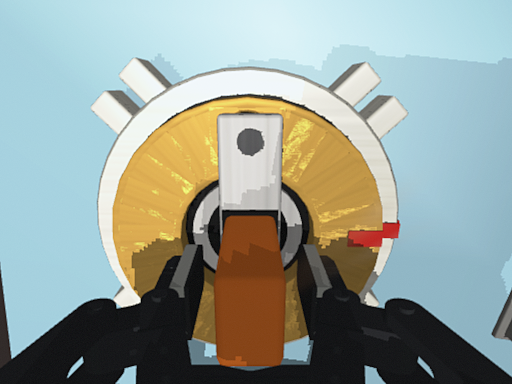

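The fingers are open on both sides of the handle and the marks are still aligned. I'll retract straight up, opening further on the way.

```bash
python3 -m pendant '[[[0,0,0],0,0.7],[[0,0,0.2],0,0.7],[[0,0,0.5],0,0.7],[[0,0,0.8],0,0.7],[[0,0,1],0,0.7],[[0,0,1],0,0.7],[[0,0,0.7],0,0.7],[[0,0,0.3],0,0.7],[[0,0,0],0,0.7],[[0,0,0],0,0.7]]'
python3 - <<'E'
from h import *
s=env.observe();p,d=env.get_image('wrist');cv2.imwrite('pics/w7.png',p[:,:,::-1]);np.savez('w7.npz',p=p,d=d,pos=s['position'],R=s['tool_rot'])
W=world('wrist',d,(s['position'],s['tool_rot']));H=hsv(p)
b=(H[...,1]<60)&(abs(W[...,2]-.069)<.005)&(np.hypot(W[...,0]-.483,W[...,1]-.158)<.08)
w=W[b];print('bar z',np.median(w[:,2]),cv2.minAreaRect((w[:,:2]*1000).astype(np.float32)))
A=np.c_[w[:,:2]-w[:,:2].mean(0),np.ones(len(w))];print('tilt deg',np.degrees(np.linalg.lstsq(A,w[:,2],rcond=None)[0][:2]))
p,d=env.get_image('side');cv2.imwrite('pics/s7.png',p[:,:,::-1])
p,d=env.get_image('scene');cv2.imwrite('pics/c7.png',cv2.resize(p[150:260,160:400,::-1],None,fx=3.3,fy=3.3,interpolation=cv2.INTER_CUBIC))
E
python3 marks.py w7.npz
```

```text
time_s: 10.88
position: [0.4822, 0.1585, 0.2175]
tool_rot: [[-0.989, -0.001, 0.147], [-0.147, -0.0, -0.989], [0.001, -1.0, -0.0]]
ft_force: [0.6, 0.3, -1.5]
grip_width: 0.0597
bar z 0.06941520973346504 ((482.5827941894531, 157.38531494140625), (128.66319274902344, 29.574989318847656), 8.569215774536133)
tilt deg [-0.04299389 -0.2901795 ]
centre [0.48262524 0.15886844]
ring 187 rad 0.0535 0.0717 ang mean -82.22 mid -82.38 z 0.0605
ring 187 rad 0.0523 0.0705 ang mean -82.33 mid -82.49 z 0.0605
house 99 rad 0.0747 0.0848 ang mean -82.67 mid -82.78 z 0.0469
house 99 rad 0.0735 0.0836 ang mean -82.76 mid -82.88 z 0.0469
```

View pics/w7.png

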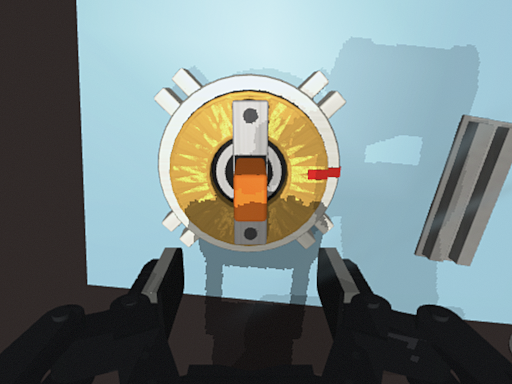

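View pics/c7.png

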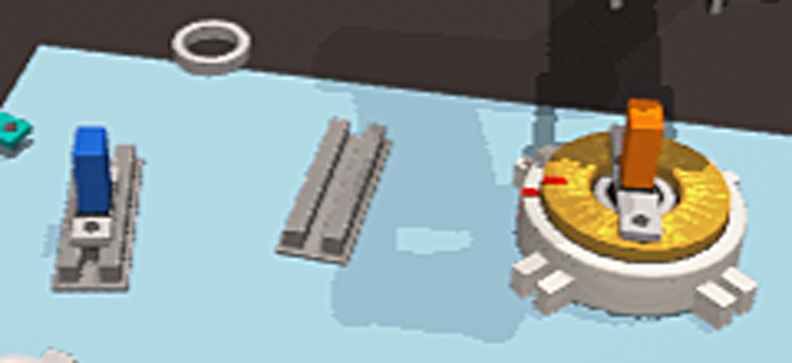

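View pics/s7.png

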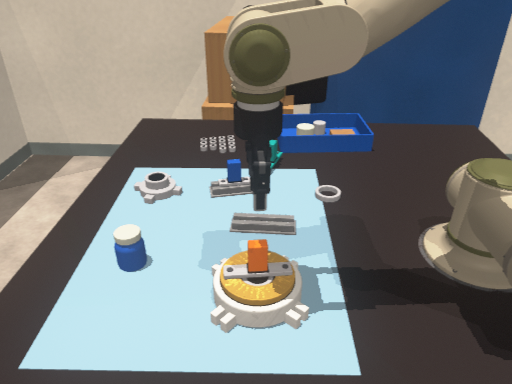

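The spanner stands flat, with its bar top at 69.4 mm against 69 expected. The marks agree within 0.4°, the blue spanner is still in its rest, and the gripper is clear.

```bash
python3 -c "
from rig import env
env.close_job()"
```

```text
the job is handed in; nothing more can be done
```

The job is handed in, after about 11 s on the robot's clock. I picked up the orange spanner and lowered it until the bar touched the ring, with TCP height and wrist force confirming contact. Only then did I turn the ring about 38° clockwise onto the mark. After that I let go and retracted straight up.

**Final checks, after release:**
- **Marks:** the ring mark measures about -82.4° and the housing mark about -82.8°, so they agree within 0.4°. Two earlier close-up readings put them within 0.2°.
- **Spanner:** the bar top is at 69.4 mm (69 expected), tilted no more than 0.3°, so it is flat with both pins in the holes.
- **Other items:** the blue spanner is still in its rest and the gripper touches nothing.
- **Forces:** readings at the end of each move stayed under about 15 N.

**Differs from the description:** the ring followed the spanner right away instead of after about 6° of play, probably from friction under light downward pressure. I set the final angle from the camera instead of counting degrees.

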